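# Lock the parts case with its spring-catch bolt

### The job

Lock the low steel parts case on the bench: with one fingertip press the long spring catch plate on its lid fully down and keep it down, and with the other fingertip push the upright tab beside it so that the bolt slides across the join of the two lids fully home into the keeper. Then let go, so that the catch springs back up and locks the bolt. Press and push gently; nothing is to be gripped or lifted, and the things on and beside the case stay where they are.

Things in the scene. Friction and masses are not known exactly. Their poses are not given: they have to be found in the camera images.
- case: low grey steel case, 290 (its x) x 400 (y) x 60 mm, fixed to the bench at any yaw within 0.6 rad. Origin: centre of its underside, z up. Its two lids meet at y = 0; bolt and catch are on the +y lid, the keeper (a low steel bridge) on the -y lid. But for the catch plate and the tab, no part of the fitting is higher than 102 mm above the bench; all of it lies within x = -55..55 mm
- bolt (a joint): slide of the steel bolt, m: 0 = drawn back, 0.045 = fully home in the keeper (hard stop). Moves along the case's -y, friction about 2 N, stays where it is left; starts at 0 to 0.002. Free up to about 0.003, where its lug meets the tooth of the catch if the catch is up; the lug is past the tooth from 0.037 on, and only then can the catch rise again. Push with under 30 N
- tab_push (a point): on the bolt's upright flat steel tab: middle of the width of the face to push (the +y face; push along the case's -y), 20 mm below the tab's top edge. Tab 26 mm wide (case x), 12 mm thick (case y), top 146 mm above the bench; moves with the bolt. The 14 mm bolt bar under it has its top 97 mm above the bench
- catch (a joint): travel of the spring catch plate, m: 0 = up, 0.012 = fully down (hard stop). Its tooth clears the bolt's lug beyond 0.006; keep it beyond 0.007 while the bolt travels. The spring pushes up with 3.6 N at 0, 7.2 N at 0.012. Press with under 30 N, also against its stop
- catch_top (a point): centre of the top face of the catch plate: flat dark ribbed steel plate, 32 (case x) x 104 mm (case y), top 120 mm above the bench when up, moves only up and down. It lies parallel to the bolt, its centre line 54 mm from the tab's middle towards the case's -x, and is long enough for a fingertip to slide along it while the other pushes the tab all the way
- stud_bolt: short dark flange bolt standing on its head, 20 mm wide, 35 mm tall; loose, stands on the case lid; bystander, leave alone. Origin: centre of its underside
- spark_plug: spark plug lying down, 21x53x21 mm; loose, stands on the case lid; bystander, leave alone. Origin: centre of its underside
- thrust_washer: plain flat steel washer, 65 mm across, 9 mm high; loose, stands on the case lid; bystander, leave alone. Origin: centre of its underside
- tape_roll: roll of tape lying flat, 68 mm across, 19 mm high; loose, stands on the case lid; bystander, leave alone. Origin: centre of its underside
- grease_jar: round jar with a screw lid, 70 mm across, 71 mm tall; loose, stands on the bench left of the case; bystander, leave alone. Origin: centre of its underside
- oil_filter: black round oil filter, 68 mm across, 90 mm tall; loose, stands on the bench left of the case; bystander, leave alone. Origin: centre of its underside

How it is judged:
On the way, in this order (a step that is already met when the one before it is completed fails the run):
1. the catch is pressed down by a finger while the bolt is still drawn back (value of joint catch above 0.007 m and contact force between the fingers and catch above 0.5 N and value of joint bolt below 0.006 m), for 0.1 s.
2. the bolt is pushed past half way by a finger while a finger holds the catch down (value of joint bolt above 0.02 m and value of joint catch above 0.007 m and contact force between the fingers and catch above 0.3 N and contact force between the fingers and bolt above 0.3 N).
At the end, for the whole second after the job is handed in: the bolt is home in the keeper (at least 40 of its 45 mm), at rest, and the catch is back up (within 3 mm of the top), with the fingers off it (value of joint bolt above 0.04 m and value of joint catch below 0.003 m and velocity of joint bolt below 0.01 m/s); the robot touches nothing.
It fails at once if the bolt is gripped, or rammed, with over 35 N (contact force between the fingers and bolt above 35 N).
It fails at once if the catch is gripped, or rammed, with over 35 N (contact force between the fingers and catch above 35 N).
It fails at once if the bolt is part way (6 to 36 mm) with the catch not held down (less than 6.5 mm) (value of joint bolt between 0.006 and 0.036 m and value of joint catch below 0.0065 m).
It fails at once if a bystander is lifted, carried or pushed by more than 20 mm (distance of any of stud_bolt, spark_plug, thrust_washer, tape_roll, grease_jar, oil_filter from where it was at the start of the episode above 0.02 m).
It also fails if it takes over 35 s, if anything falls off the work surface, if the arm or the gripper's body presses on something with over 40 N, if the wrist force passes 120 N, or if a joint passes its speed limit or range.

### The arm

A 6-joint arm with a two-finger parallel gripper is mounted at the origin on a cart in front of the work surface, level with it; the furniture and walls round the work are solid. World frame = base frame: x ahead of the robot, y to its left, z up, the work surface at z = 0. Lengths are in m, angles in rad, forces in N, time in s.
With the tool pointing down it reaches from about 0.25 to 0.8 m from the base axis. Payload 8.5 kg.
Tool frame: the origin (TCP) lies between the finger pads; the fingertips stand manip.tip_extent ahead of it and the grasp point (between the pads) lies 8 mm behind it (manip.tip_extent is the distance from the TCP to the fingertips, in m); z points along the fingers, y is the direction in which the jaws open and shut (so a half turn about z gives the same grasp; the last joint's range is limited). The gripper opens to 85 mm and grips with 20 to 120 N. Pads are 22 mm wide; open, the fingers measure 114 mm over their backs; the gripper's body (76 mm by 85 mm) begins 54 mm behind the grasp point. The pads swing forward as they close: fully open they stand 13 mm farther back than shut.
Start: joints at [-1.342, 0.238, -0.013, 1.319, 0, 1.571], TCP at [0.119, -0.511, 0.242] pointing down, gripper open.
Joint ranges: [-2.66, 2.66], [-1.03, 1.9], [-1.14, 1.46], [-1.82, 2.27], [-1.45, 1.34], [-3.14, 3.14]. Speed limits (rad/s): [2.22, 2.22, 2.79, 3.14, 3.14, 3.14].

### API

Orientations are given as a unit quaternion [x, y, z, w].
In Python, from bench import manip gives the robot as it stands. The module is installed in compiled form; this text tells all that it offers.
- The arm moves only by the tool send_rows, never from a script. Its argument "commands" is a list of rows, each an object with "gripper": the finger opening in m, from 0 to 0.0854; "travel": the shift along the tool's x, y, z in m, a list of three; "twist": the turn about the tool's z in rad. A call has 1 to 20 rows; each row is the pose to reach, as a shift and turn from the pose measured when the call began, along the tool's axes at that moment; what a row does not reach only later rows make up. A row lasts 1/8 s, in which the tool goes at most 62.5 mm and 10.7 degrees, less where a joint would pass 70% of its speed; a pose out of reach is approached as far as the arm can. A call with a gripper value outside its range is refused whole. The fingers move at their own pace and stop on an object; "newtons" is the grip in N (left out, the last holds). Time passes only in rows, so rows that repeat a pose let the fingers close. It gives the time, the measured TCP pose, the force and the opening at its end, in the units of the state.
- manip.read_state(): the state, without advancing time (a new reading comes with each control period).
- manip.snapshot(name): name is "scene" or "side" or "wrist"; returns the picture (384x512x3 uint8, blue, green, red); there is no depth.
- manip.camera_info(name): a dict with "vertical_fov" (degrees; the focal length in pixels is half the picture's height over the tangent of half this angle, whatever the lens; pixels are square), "cx", "cy" (the principal point, pixels), "R" (3x3) and "t" (3): a world point X has camera coordinates R X + t; the wrist camera has in their place "T_tool_cam" (4x4, takes a point from camera to tool coordinates, whose origin is the TCP and whose axes are the flange's). Camera axes: x right, y down, z forward; pixel columns grow to the right and rows downward; lengths in m; the calibration is good to about 2 mm. A picture is of the moment at which its call begins: read the wrist's pose just before it. camera_info takes no time and is no camera call.
- manip.job_done(): hands the job in, once; it reports no verdict.
The state is a dict: "time": time; "q": joint angles; "dq": joint speeds; "joint_torque": joint torques, N m; "tcp_pos": TCP position; "tcp_rot": TCP orientation; "wrist_force": force on the tool from outside, world axes, zero at the start; "ft_torque": the same for the moment, N m; "opening": finger opening in m.
Only numpy, scipy, OpenCV 4.12 (cv2) and the standard library are available. Lean on these libraries where they do the work, as an engineer would, in place of code of your own. Each camera call takes 0.05 s, during which the arm holds its last target.

## Working session

There is one attempt and no reset: what is moved stays moved. The work goes in short steps, Python scripts to look and compute and a tool call to move; the robot and the scene stay as the last step left them, time stands still between calls to the robot, and variables do not carry over. Pictures are saved under pics/ and viewed, and the job is handed in when it is done.

Besides the shell and the picture viewer there is one more tool, called after "Request:" by a JSON object that holds its "name" and its "arguments". send_rows: Moves the arm, as the interface text tells. Its arguments: {"type":"object","properties":{"commands":{"type":"array","items":{"type":"object","properties":{"gripper":{"type":"number"},"travel":{"type":"array","items":{"type":"number"}},"twist":{"type":"number"}}}},"newtons":{"type":"number"}},"required":["commands"]}

```bash
mkdir -p pics
python3 - <<'E'
from bench import manip
import cv2
s=manip.read_state()
for k,v in s.items(): print(k,v)
print(manip.tip_extent)
for n in ("scene","side","wrist"):
    print(n,manip.camera_info(n))
    cv2.imwrite(f"pics/{n}0.png",manip.snapshot(n))
E
```

```text
time 0.0
q [-1.34199772e+00  2.38779761e-01 -1.42715447e-02  1.31921564e+00
 -1.71783373e-05  1.57083317e+00]
dq [ 0.00159054  0.0002942  -0.00067453 -0.00010245 -0.00113892  0.00120061]
joint_torque [ 2.01223486e-05 -5.38779151e+01  3.46432972e+01  1.87301851e-02
  8.92392421e-06 -6.27469149e-06]
tcp_pos [ 0.11897474 -0.51091448  0.24167143]
tcp_rot [ 9.93465366e-01  1.14131612e-01 -9.24822728e-05 -7.29523418e-04]
wrist_force [ 0.13511032  0.96571539 -0.39176399]
ft_torque [-0.03315851  0.01587092  0.03847711]
opening 0.08527144919027244
0.011
scene {'vertical_fov': 48.61629453186265, 'cx': 260.2599469836998, 'cy': 194.6127986631169, 'R': array([[-0.68077872, -0.73248858, -0.0009019 ],
       [-0.39164129,  0.36503342, -0.84461098],
       [ 0.61899712, -0.57463996, -0.53537976]]), 't': array([0.46911952, 0.26278915, 1.12727415])}
side {'vertical_fov': 57.336068074556, 'cx': 254.1100237340897, 'cy': 192.55989194509314, 'R': array([[-0.87041386, -0.49203915,  0.01664913],
       [-0.23662827,  0.38845974, -0.89056504],
       [ 0.43172535, -0.7790998 , -0.45455111]]), 't': array([0.5370507 , 0.2118568 , 0.80095453])}
wrist {'vertical_fov': 66.45047867448235, 'cx': 253.12750281193405, 'cy': 192.86354331717965, 'T_tool_cam': array([[-1.31152940e-04, -9.64748597e-01, -2.63173188e-01,
         6.65887607e-02],
       [ 9.99999681e-01,  8.09277151e-05, -7.95019427e-04,
         4.39848575e-05],
       [ 7.88291881e-04, -2.63173209e-01,  9.64748278e-01,
        -1.30707432e-01],
       [ 0.00000000e+00,  0.00000000e+00,  0.00000000e+00,
         1.00000000e+00]])}
```

View pics/scene0.png

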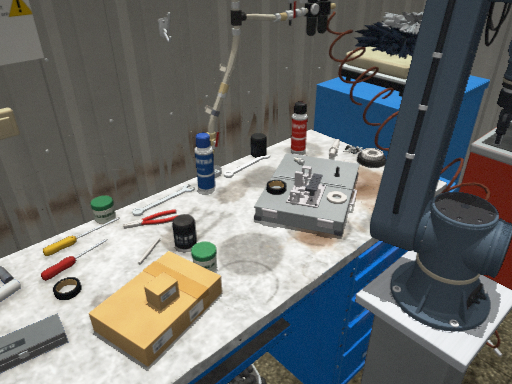

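View pics/side0.png

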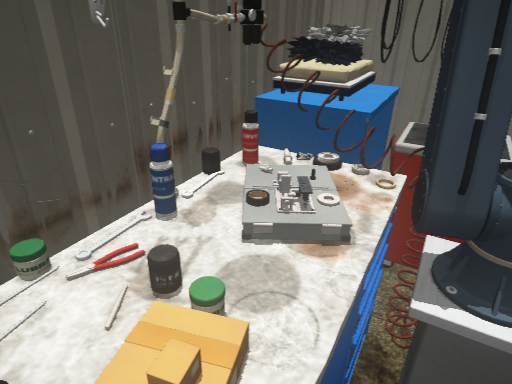

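View pics/wrist0.png

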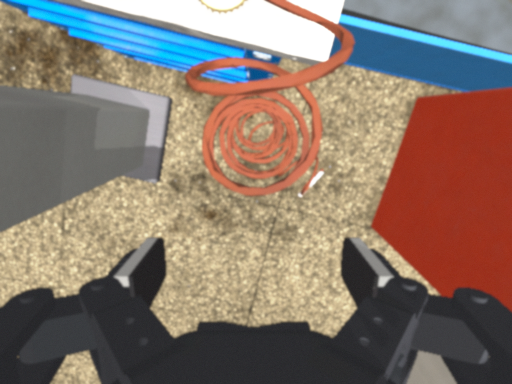

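Run:
```python
import cv2
a=cv2.imread("pics/scene0.png")[140:245,245:370]; cv2.imwrite("pics/sc1.png",cv2.resize(a,None,fx=5.5,fy=5.5,interpolation=cv2.INTER_CUBIC))
a=cv2.imread("pics/side0.png")[150:250,230:360]; cv2.imwrite("pics/sd1.png",cv2.resize(a,None,fx=6,fy=6,interpolation=cv2.INTER_CUBIC))
```

```text
(no output)
```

View pics/sc1.png

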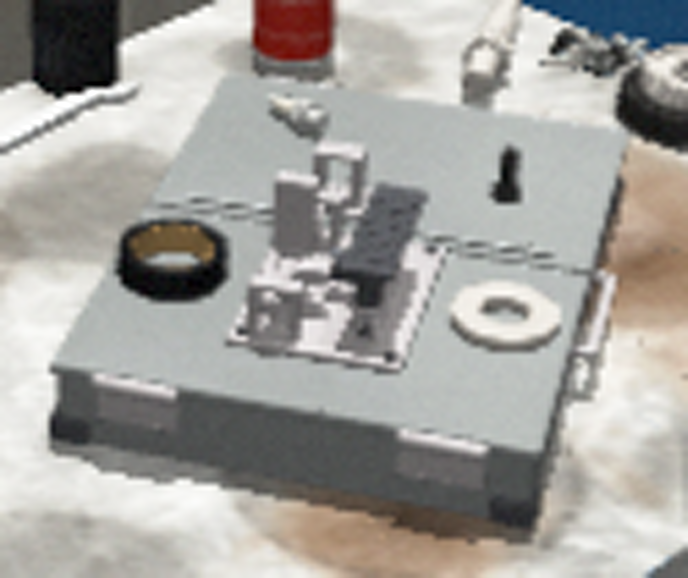

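View pics/sd1.png

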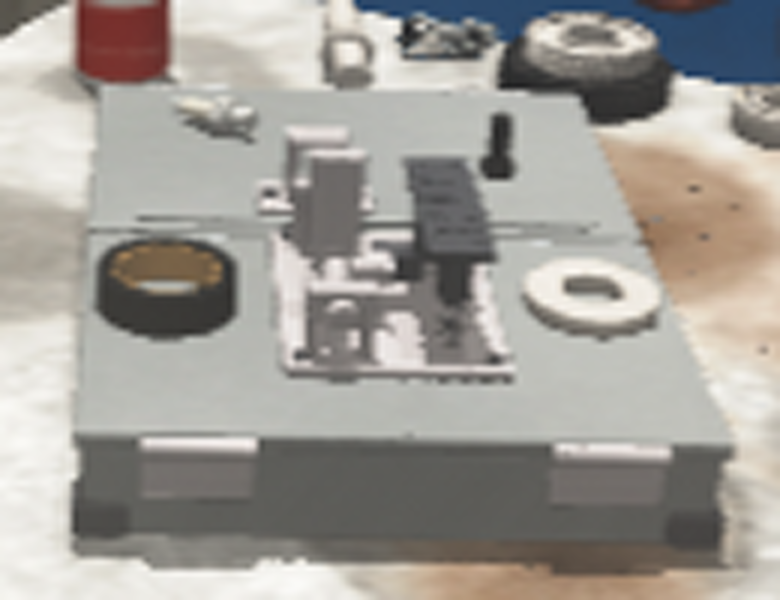

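```bash
cat > h.py <<'E'
import numpy as np, cv2
from bench import manip
from scipy.spatial.transform import Rotation as Ro
def fcx(c): return 192/np.tan(np.radians(c['vertical_fov'])/2)
def pose(n,s=None):
    c=manip.camera_info(n)
    if n=='wrist':
        T=np.eye(4);T[:3,:3]=Ro.from_quat(s['tcp_rot']).as_matrix();T[:3,3]=s['tcp_pos']
        T=T@c['T_tool_cam']; return c,T[:3,:3],T[:3,3]
    return c,c['R'].T,-c['R'].T@c['t']
def cast(n,px,z,s=None):
    c,R,o=pose(n,s); f=fcx(c); out=[]
    for u,v in px:
        d=R@np.array([(u-c['cx'])/f,(v-c['cy'])/f,1]); out.append(o+d*(z-o[2])/d[2])
    return np.array(out)
def proj(n,X,s=None):
    c,R,o=pose(n,s); f=fcx(c); p=(np.atleast_2d(X)-o)@R
    return np.c_[p[:,0]/p[:,2]*f+c['cx'],p[:,1]/p[:,2]*f+c['cy']]
E
python3 - <<'E'
from h import *
np.set_printoptions(precision=4,suppress=True)
sc=lambda L:[(u/5.5+245-.4,v/5.5+140-.4) for u,v in L]
sd=lambda L:[(u/6+230-.4,v/6+150-.4) for u,v in L]
print('lid',cast('scene',sc([(222,78),(625,130),(540,455),(55,368)]),.06))
print('lid sd',cast('side',sd([(102,90),(582,95),(730,442),(75,435)]),.06))
print('catch',cast('scene',sc([(376,184),(430,190),(396,275),(333,268)]),.12))
print('catch sd',cast('side',sd([(405,158),(465,158),(493,255),(425,252)]),.12))
print('tab top',cast('scene',sc([(275,173),(320,175)]),.146),cast('side',sd([(305,150),(368,152)]),.146))
E
```

```text
lid [[ 0.7648 -0.2042  0.06  ]
 [ 0.5191 -0.3514  0.06  ]
 [ 0.3227 -0.0032  0.06  ]
 [ 0.57    0.1355  0.06  ]]
lid sd [[ 0.7629 -0.2013  0.06  ]
 [ 0.5139 -0.3464  0.06  ]
 [ 0.3278 -0.0018  0.06  ]
 [ 0.5749  0.14    0.06  ]]
catch [[ 0.5189 -0.0846  0.12  ]
 [ 0.4916 -0.103   0.12  ]
 [ 0.4409 -0.0126  0.12  ]
 [ 0.4708  0.0082  0.12  ]]
catch sd [[ 0.5192 -0.0799  0.12  ]
 [ 0.494  -0.0954  0.12  ]
 [ 0.4437 -0.0032  0.12  ]
 [ 0.4709  0.01    0.12  ]]
tab top [[ 0.5395 -0.0146  0.146 ]
 [ 0.5196 -0.0323  0.146 ]] [[ 0.5411 -0.0095  0.146 ]
 [ 0.5152 -0.0228  0.146 ]]
```

Request:
{"name": "send_rows", "arguments": {"commands": [{"gripper": 0.045,"travel": [0.04,-0.033,-0.03],"twist": -0.15},{"gripper": 0.045,"travel": [0.08,-0.066,-0.05],"twist": -0.3},{"gripper": 0.045,"travel": [0.12,-0.1,-0.06],"twist": -0.46},{"gripper": 0.045,"travel": [0.16,-0.133,-0.06],"twist": -0.62},{"gripper": 0.045,"travel": [0.2,-0.166,-0.06],"twist": -0.78},{"gripper": 0.045,"travel": [0.24,-0.2,-0.06],"twist": -0.94},{"gripper": 0.045,"travel": [0.28,-0.233,-0.06],"twist": -1.1},{"gripper": 0.045,"travel": [0.32,-0.266,-0.06],"twist": -1.26},{"gripper": 0.045,"travel": [0.36,-0.3,-0.06],"twist": -1.42},{"gripper": 0.045,"travel": [0.4,-0.333,-0.06],"twist": -1.57},{"gripper": 0.045,"travel": [0.44,-0.366,-0.06],"twist": -1.72},{"gripper": 0.045,"travel": [0.479,-0.396,-0.06],"twist": -1.854},{"gripper": 0.045,"travel": [0.479,-0.396,-0.06],"twist": -1.854},{"gripper": 0.045,"travel": [0.479,-0.396,-0.06],"twist": -1.854},{"gripper": 0.045,"travel": [0.479,-0.396,-0.06],"twist": -1.854}]}}

```text
time: 2.02
tcp_pos: [0.4951, -0.0175, 0.3024]
tcp_rot: [0.506, 0.863, 0.0, -0.0]
wrist_force: [-0.5, -0.2, 0.0]
opening: 0.0452
```

Run:
```python
from h import *
s=manip.read_state()
im=manip.snapshot('wrist');cv2.imwrite("pics/w1.png",im)
cv2.imwrite("pics/w1b.png",cv2.resize(im,(768,576),interpolation=cv2.INTER_CUBIC))
import pickle;pickle.dump(s,open('s1.pkl','wb'))
print(s)
```

```text
{'time': 2.025, 'q': array([-3.59415310e-02,  1.74253843e-01,  5.61263196e-02,  1.45312113e+00,
        9.38210626e-04,  1.02452208e+00]), 'dq': array([-0.00585486, -0.00362766,  0.00131858,  0.00027879,  0.00176679,
       -0.00104505]), 'joint_torque': array([ 5.65492082e-01, -4.87634540e+01,  3.52374744e+01, -2.14442628e-02,
        2.05245777e-02,  3.24278131e-03]), 'tcp_pos': array([ 0.49511746, -0.01752524,  0.30236427]), 'tcp_rot': array([ 5.05733353e-01,  8.62689692e-01,  3.05661745e-04, -4.21641189e-04]), 'wrist_force': array([-0.52795275, -0.21686815,  0.02938178]), 'ft_torque': array([-0.02904044, -0.02568207,  0.03365676]), 'opening': 0.04520968814746584}
```

View pics/w1b.png

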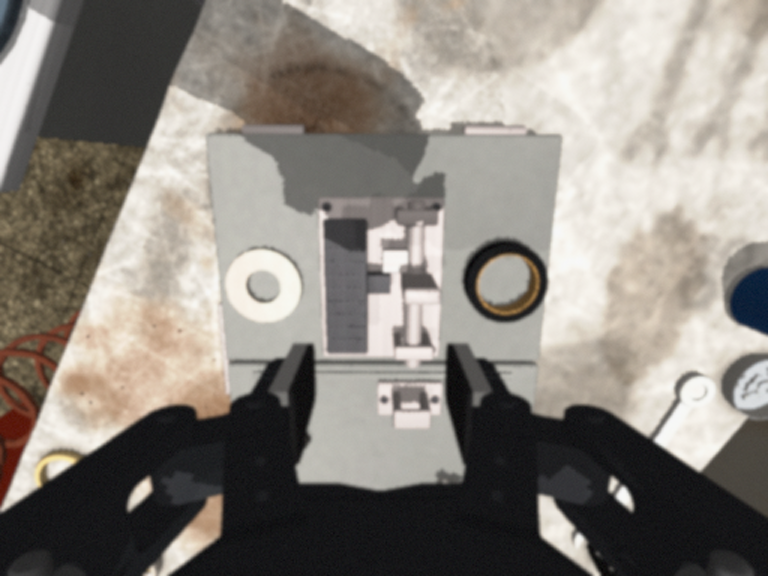

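Run:
```python
from h import *
a=cv2.imread("pics/w1.png")[125:290,205:305]
cv2.imwrite("pics/w1c.png",cv2.resize(a,None,fx=3.6*1.6,fy=3.6,interpolation=cv2.INTER_CUBIC))
```

```text
(no output)
```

View pics/w1c.png

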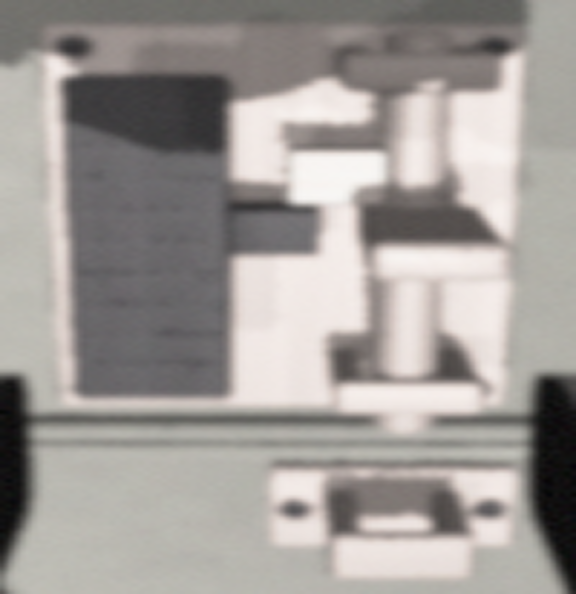

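Run:
```python
from h import *
import pickle;s=pickle.load(open('s1.pkl','rb'))
np.set_printoptions(precision=4,suppress=True)
cv=lambda L:[(205+(u+.5)/5.76-.5,125+(v+.5)/3.6-.5) for u,v in L]
ca=cast('wrist',cv([(65,76),(227,76),(229,396),(78,396)]),.12,s)
ta=cast('wrist',cv([(373,243),(506,243),(508,278),(376,278)]),.146,s)
w=cv2.imread("pics/w1.png")
lid=cast('wrist',[(139,90),(373.5,90)],.06,s)
jo=cast('wrist',[(153,241.5),(359,242)],.06,s)
R=Ro.from_quat(s['tcp_rot']).as_matrix()
for n,X in(('catch',ca),('tab',ta),('lid',lid),('join',jo)):
    print(n,X[:,:2].tolist()); print(' tool xy',((X-s['tcp_pos'])@R)[:,:2],'mean',((X-s['tcp_pos'])@R).mean(0))
print(np.degrees(np.arctan2(*(lid[1]-lid[0])[[1,0]])),np.degrees(np.arctan2(*R[:2,1][::-1])))
```

```text
catch [[0.44446743756142004, -0.007703104824849635], [0.4704970079722129, 0.006863188892031705], [0.5197316975847271, -0.08198909207787751], [0.4933983148145537, -0.09672398763286338]]
 tool xy [[ 0.0331 -0.0394]
 [ 0.0331 -0.0096]
 [-0.0685 -0.01  ]
 [-0.0685 -0.0402]] mean [-0.0177 -0.0248  0.1823]
tab [[0.5147682037351745, -0.018746891416326378], [0.5352035232229414, -0.0073117218391106215], [0.5408584284153056, -0.01595023718756449], [0.5203931475414276, -0.027402051069798566]]
 tool xy [[-0.0108  0.0165]
 [-0.0108  0.04  ]
 [-0.0211  0.0407]
 [-0.0211  0.0172]] mean [-0.016   0.0286  0.1564]
lid [[0.32954282847810157, -0.0028695311288582243], [0.5760033571117059, 0.1350584487092103]]
 tool xy [[ 0.0934 -0.1373]
 [ 0.0934  0.1451]] mean [0.0934 0.0039 0.2425]
join [[0.42549469360472025, -0.17595807634230604], [0.6741405619011828, -0.037687453163403245]]
 tool xy [[-0.1045 -0.1382]
 [-0.1053  0.1463]] mean [-0.1049  0.0041  0.2423]
29.23291093552646 29.23989577403303
```

Request:
{"name": "send_rows", "arguments": {"commands": [{"gripper": 0.045,"travel": [0.009,0.002,0.03],"twist": 0},{"gripper": 0.045,"travel": [0.009,0.002,0.07],"twist": 0},{"gripper": 0.045,"travel": [0.009,0.002,0.11],"twist": 0},{"gripper": 0.045,"travel": [0.009,0.002,0.135],"twist": 0},{"gripper": 0.045,"travel": [0.009,0.002,0.15],"twist": 0},{"gripper": 0.045,"travel": [0.009,0.002,0.157],"twist": 0},{"gripper": 0.045,"travel": [0.009,0.002,0.157],"twist": 0},{"gripper": 0.045,"travel": [0.009,0.002,0.157],"twist": 0}]}}

```text
time: 3.08
tcp_pos: [0.4931, -0.0087, 0.1463]
tcp_rot: [0.506, 0.863, 0.001, 0.0]
wrist_force: [0.0, 0.5, 0.2]
opening: 0.0451
```

Run:
```python
from h import *
s=manip.read_state()
im=manip.snapshot('wrist');cv2.imwrite("pics/w2.png",im)
b=manip.snapshot('side')[110:230,230:360]
cv2.imwrite("pics/sd2.png",cv2.resize(b,None,fx=5,fy=5,interpolation=cv2.INTER_CUBIC))
print(s['tcp_pos'],s['wrist_force'],s['ft_torque'])
```

```text
[ 0.4930681  -0.00867492  0.14633293] [0.01419846 0.52206952 0.20063379] [ 0.00866155  0.01480484 -0.06299694]
```

View pics/w2.png

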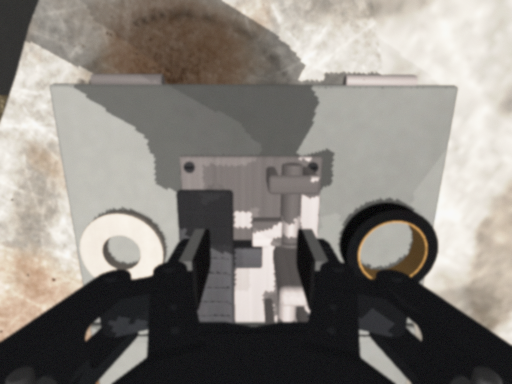

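View pics/sd2.png

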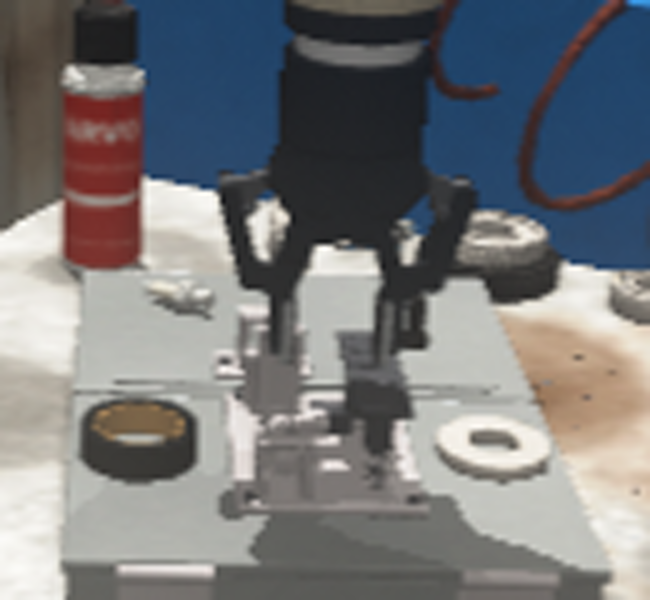

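Request:
{"name": "send_rows", "arguments": {"commands": [{"gripper": 0.045,"travel": [0,0,0.005],"twist": 0},{"gripper": 0.045,"travel": [0,0,0.01],"twist": 0},{"gripper": 0.045,"travel": [0,0,0.015],"twist": 0},{"gripper": 0.045,"travel": [0,0,0.015],"twist": 0}]}}

```text
time: 3.68
tcp_pos: [0.4926, -0.0086, 0.1306]
tcp_rot: [0.506, 0.863, 0.0, -0.0]
wrist_force: [0.1, -0.0, 0.6]
opening: 0.0452
```

Request:
{"name": "send_rows", "arguments": {"commands": [{"gripper": 0.045,"travel": [0,0,0.002],"twist": 0},{"gripper": 0.045,"travel": [0,0,0.004],"twist": 0},{"gripper": 0.045,"travel": [0,0,0.004],"twist": 0}]}}

```text
time: 4.05
tcp_pos: [0.4928, -0.0086, 0.1267]
tcp_rot: [0.506, 0.863, 0.001, -0.0]
wrist_force: [0.9, 0.4, 2.9]
opening: 0.045
```

Request:
{"name": "send_rows", "arguments": {"commands": [{"gripper": 0.045,"travel": [0,0,0.002],"twist": 0},{"gripper": 0.045,"travel": [0,0,0.003],"twist": 0},{"gripper": 0.045,"travel": [0,0,0.003],"twist": 0}]}}

```text
time: 4.42
tcp_pos: [0.4928, -0.0086, 0.1237]
tcp_rot: [0.506, 0.863, 0.001, -0.0]
wrist_force: [-1.3, 0.3, 4.3]
opening: 0.0448
```

Request:
{"name": "send_rows", "arguments": {"commands": [{"gripper": 0.045,"travel": [0,0,0.002],"twist": 0},{"gripper": 0.045,"travel": [0,0,0.004],"twist": 0},{"gripper": 0.045,"travel": [0,0,0.006],"twist": 0},{"gripper": 0.045,"travel": [0,0,0.007],"twist": 0},{"gripper": 0.045,"travel": [0,0,0.007],"twist": 0}]}}

```text
time: 5.05
tcp_pos: [0.4928, -0.0086, 0.1168]
tcp_rot: [0.506, 0.863, 0.001, 0.0]
wrist_force: [-1.3, 0.7, 6.1]
opening: 0.045
```

Run:
```python
from h import *
for i in range(3):
    im=manip.snapshot('wrist')
    s=manip.read_state();print(s['tcp_pos'],s['wrist_force'],s['ft_torque'])
cv2.imwrite("pics/w3.png",im)
b=manip.snapshot('side')[110:230,230:360]
cv2.imwrite("pics/sd3.png",cv2.resize(b,None,fx=5,fy=5,interpolation=cv2.INTER_CUBIC))
```

```text
[ 0.4928048  -0.00858692  0.11679147] [-0.75597126  1.28211933  5.25848719] [ 0.03049232  0.40353797 -0.04732777]
[ 0.49281114 -0.00856643  0.11677787] [-1.21395773  0.60853568  5.96191901] [-0.00485201  0.40286928 -0.01607608]
[ 0.49281249 -0.00856335  0.11680704] [-1.49780252  0.41846339  6.03727179] [-0.02623972  0.42379679 -0.00724603]
```

View pics/w3.png

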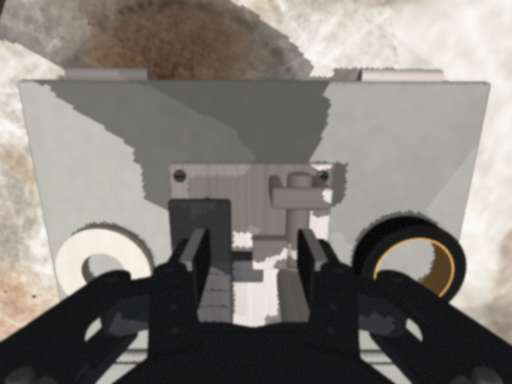

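View pics/sd3.png

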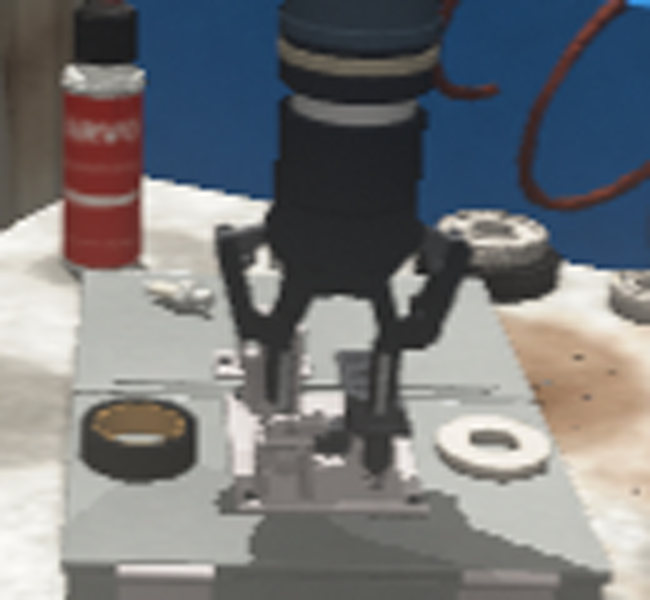

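Request:
{"name": "send_rows", "arguments": {"commands": [{"gripper": 0.045,"travel": [0,0,0.001],"twist": 0},{"gripper": 0.045,"travel": [0,0,0.002],"twist": 0},{"gripper": 0.045,"travel": [0,0,0.002],"twist": 0},{"gripper": 0.045,"travel": [0,0,0.002],"twist": 0}]}}

```text
time: 5.75
tcp_pos: [0.4929, -0.0085, 0.1163]
tcp_rot: [0.506, 0.863, 0.001, 0.001]
wrist_force: [-6.1, 1.4, 24.6]
opening: 0.0449
```

Request:
{"name": "send_rows", "arguments": {"commands": [{"gripper": 0.045,"travel": [0,0,-0.0015],"twist": 0},{"gripper": 0.045,"travel": [0,0,-0.0015],"twist": 0}]}}

```text
time: 6.0
tcp_pos: [0.4928, -0.0085, 0.1181]
tcp_rot: [0.506, 0.863, 0.001, 0.001]
wrist_force: [-1.4, -0.2, 5.8]
opening: 0.0453
```

Request:
{"name": "send_rows", "arguments": {"commands": [{"gripper": 0.045,"travel": [-0.001,0,0.0006],"twist": 0},{"gripper": 0.045,"travel": [-0.003,0,0.0006],"twist": 0},{"gripper": 0.045,"travel": [-0.005,0,0.0006],"twist": 0},{"gripper": 0.045,"travel": [-0.007,0,0.0006],"twist": 0},{"gripper": 0.045,"travel": [-0.009,0,0.0006],"twist": 0},{"gripper": 0.045,"travel": [-0.009,0,0.0006],"twist": 0}]}}

```text
time: 6.75
tcp_pos: [0.4971, -0.016, 0.1174]
tcp_rot: [0.506, 0.863, 0.001, 0.0]
wrist_force: [-1.0, 3.0, 5.8]
opening: 0.0449
```

Run:
```python
from h import *
for i in range(2):
    im=manip.snapshot('wrist')
    s=manip.read_state();print(s['tcp_pos'],s['wrist_force'],Ro.from_quat(s['tcp_rot']).as_matrix().T@s['wrist_force'],s['ft_torque'])
cv2.imwrite("pics/w4.png",im)
```

```text
[ 0.49702538 -0.01601536  0.11739965] [-2.3441351   2.57844757  5.15870317] [ 3.39834425 -0.77284472 -5.15844425] [ 0.47536793  0.4609448  -0.08914739]
[ 0.49702052 -0.01599481  0.11740979] [-1.82678027  2.62743703  5.11802256] [ 3.18816658 -0.29751464 -5.11681397] [ 0.42458956  0.48841866 -0.10473978]
```

View pics/w4.png

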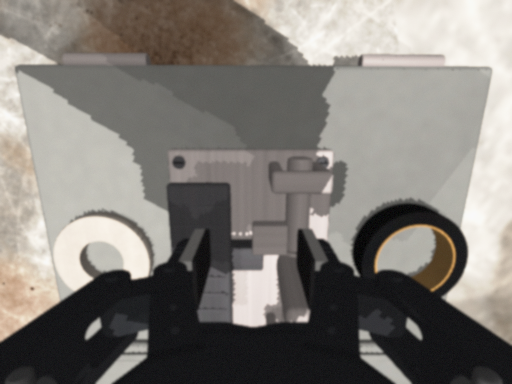

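Run:
```python
from h import *
s=manip.read_state()
for n,z in(('w2',.14633),('w3',.1168),('w4',.1174)):
    g=cv2.GaussianBlur(cv2.cvtColor(cv2.imread(f'pics/{n}.png'),cv2.COLOR_BGR2GRAY),(3,3),0).astype(float)
    L=[];Rr=[]
    for r in range(196,228):
        d=np.diff(g[r])
        def pk(a,b,sgn):
            i=a+np.argmax(sgn*d[a:b]); w=np.clip(sgn*d[i-2:i+3],0,None); return (w*(np.arange(i-2,i+3)+.5)).sum()/w.sum()
        L.append(pk(160,186,-1));Rr.append(pk(222,242,1))
    L=np.array(L);Rr=np.array(Rr);W=Rr-L
    print(n,np.round(W[::4],2),np.median(W),'L',np.round(L[::6],1),'R',np.round(Rr[::6],1))
```

```text
w2 [56.4  56.06 55.92 55.9  56.13 56.   55.78 55.21] 55.90264078685544 L [176.2 176.6 176.8 177.5 177.7 178.3] R [232.6 232.6 232.7 233.3 233.5 233.4]
w3 [44.17 60.84 63.12 63.09 62.42 62.18 62.   61.48] 62.08800784006874 L [181.3 167.6 167.5 168.6 168.8 169.5] R [225.5 230.3 230.6 230.8 230.8 230.8]
w4 [63.89 63.58 62.94 63.23 62.5  62.05 61.93 61.96] 62.71739780387041 L [166.5 167.3 167.4 168.4 168.6 169.3] R [230.4 230.4 230.6 230.5 230.6 230.8]
```

Request:
{"name": "send_rows", "arguments": {"commands": [{"gripper": 0.045,"travel": [-0.002,0,0.0003],"twist": 0},{"gripper": 0.045,"travel": [-0.004,0,0.0003],"twist": 0},{"gripper": 0.045,"travel": [-0.006,0,0.0003],"twist": 0},{"gripper": 0.045,"travel": [-0.008,0,0.0003],"twist": 0},{"gripper": 0.045,"travel": [-0.01,0,0.0003],"twist": 0},{"gripper": 0.045,"travel": [-0.012,0,0.0003],"twist": 0},{"gripper": 0.045,"travel": [-0.014,0,0.0003],"twist": 0}]}}

```text
time: 7.72
tcp_pos: [0.5034, -0.0274, 0.117]
tcp_rot: [0.505, 0.863, 0.002, -0.0]
wrist_force: [-2.8, 5.2, 7.0]
opening: 0.0449
```

Request:
{"name": "send_rows", "arguments": {"commands": [{"gripper": 0.045,"travel": [-0.002,0,0],"twist": 0},{"gripper": 0.045,"travel": [-0.004,0,0],"twist": 0},{"gripper": 0.045,"travel": [-0.006,0,0],"twist": 0},{"gripper": 0.045,"travel": [-0.008,0,0],"twist": 0},{"gripper": 0.045,"travel": [-0.01,0,0],"twist": 0},{"gripper": 0.045,"travel": [-0.012,0,0],"twist": 0},{"gripper": 0.045,"travel": [-0.014,0,0],"twist": 0},{"gripper": 0.045,"travel": [-0.016,0,0],"twist": 0}]}}

```text
time: 8.72
tcp_pos: [0.5107, -0.0405, 0.117]
tcp_rot: [0.505, 0.863, 0.003, -0.001]
wrist_force: [-2.8, 5.5, 8.2]
opening: 0.0449
```

Run:
```python
from h import *
im=manip.snapshot('wrist')
s=manip.read_state();print(s['time'],s['tcp_pos'],Ro.from_quat(s['tcp_rot']).as_matrix().T@s['wrist_force'])
cv2.imwrite("pics/w5.png",im)
b=manip.snapshot('side')[110:230,230:360]
cv2.imwrite("pics/sd5.png",cv2.resize(b,None,fx=5,fy=5,interpolation=cv2.INTER_CUBIC))
```

```text
8.775 [ 0.51077501 -0.04064997  0.1169448 ] [ 6.52639386 -0.69597668 -6.65671098]
```

View pics/w5.png

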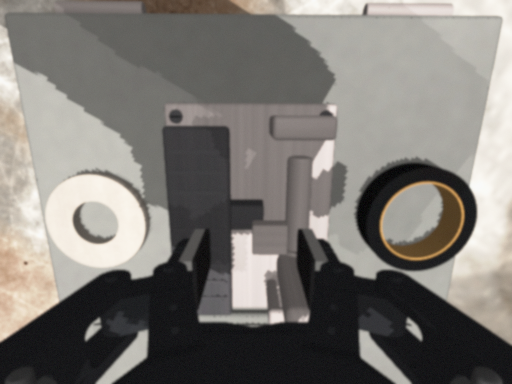

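View pics/sd5.png

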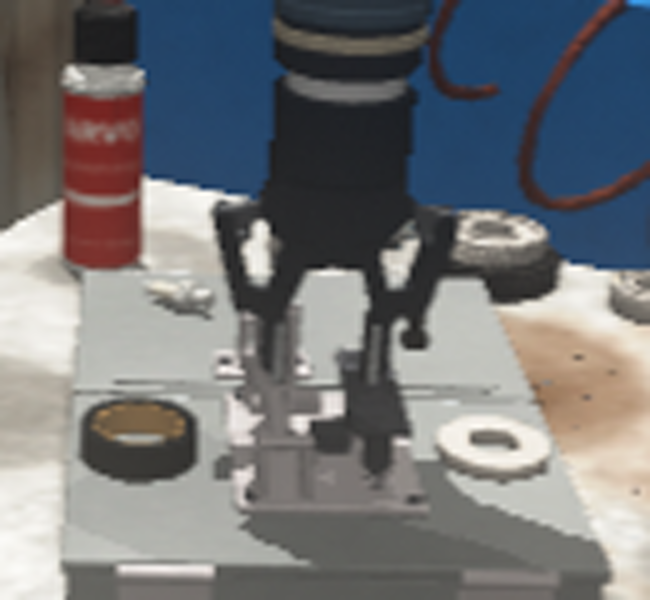

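Request:
{"name": "send_rows", "arguments": {"commands": [{"gripper": 0.045,"travel": [-0.002,0,0],"twist": 0},{"gripper": 0.045,"travel": [-0.004,0,0],"twist": 0},{"gripper": 0.045,"travel": [-0.006,0,0],"twist": 0},{"gripper": 0.045,"travel": [-0.008,0,0],"twist": 0},{"gripper": 0.045,"travel": [-0.01,0,0],"twist": 0},{"gripper": 0.045,"travel": [-0.012,0,0],"twist": 0},{"gripper": 0.045,"travel": [-0.0135,0,0],"twist": 0}]}}

```text
time: 9.7
tcp_pos: [0.5169, -0.0515, 0.1169]
tcp_rot: [0.505, 0.863, 0.003, -0.002]
wrist_force: [-3.8, 6.9, 8.8]
opening: 0.0453
```

Request:
{"name": "send_rows", "arguments": {"commands": [{"gripper": 0.045,"travel": [-0.001,0,0],"twist": 0},{"gripper": 0.045,"travel": [-0.002,0,0],"twist": 0},{"gripper": 0.045,"travel": [-0.003,0,0],"twist": 0}]}}

```text
time: 10.07
tcp_pos: [0.5177, -0.0531, 0.1168]
tcp_rot: [0.505, 0.863, 0.004, -0.003]
wrist_force: [-2.9, 6.6, 7.9]
opening: 0.045
```

Request:
{"name": "send_rows", "arguments": {"commands": [{"gripper": 0.045,"travel": [-0.001,0,0],"twist": 0},{"gripper": 0.045,"travel": [-0.002,0,0],"twist": 0},{"gripper": 0.045,"travel": [-0.002,0,0],"twist": 0}]}}

```text
time: 10.45
tcp_pos: [0.5182, -0.0539, 0.1169]
tcp_rot: [0.505, 0.863, 0.004, -0.004]
wrist_force: [-3.1, 5.5, 7.8]
opening: 0.0455
```

Request:
{"name": "send_rows", "arguments": {"commands": [{"gripper": 0.045,"travel": [-0.001,0,0],"twist": 0},{"gripper": 0.045,"travel": [-0.002,0,0],"twist": 0},{"gripper": 0.045,"travel": [-0.003,0,0],"twist": 0},{"gripper": 0.045,"travel": [-0.003,0,0],"twist": 0}]}}

```text
time: 10.95
tcp_pos: [0.5191, -0.0555, 0.1169]
tcp_rot: [0.504, 0.864, 0.005, -0.005]
wrist_force: [-3.7, 5.8, 9.0]
opening: 0.0449
```

Run:
```python
from h import *
im=manip.snapshot('wrist')
s=manip.read_state();print(s['time'],s['tcp_pos'],s['tcp_rot'],Ro.from_quat(s['tcp_rot']).as_matrix().T@s['wrist_force'])
cv2.imwrite("pics/w6.png",im)
b=manip.snapshot('side')[110:230,230:360]
cv2.imwrite("pics/sd6.png",cv2.resize(b,None,fx=5,fy=5,interpolation=cv2.INTER_CUBIC))
```

```text
11.0 [ 0.51902908 -0.05546916  0.11686443] [ 0.50428137  0.86351085  0.00510327 -0.00482467] [ 7.83439033 -0.09129545 -9.22664917]
```

View pics/sd6.png

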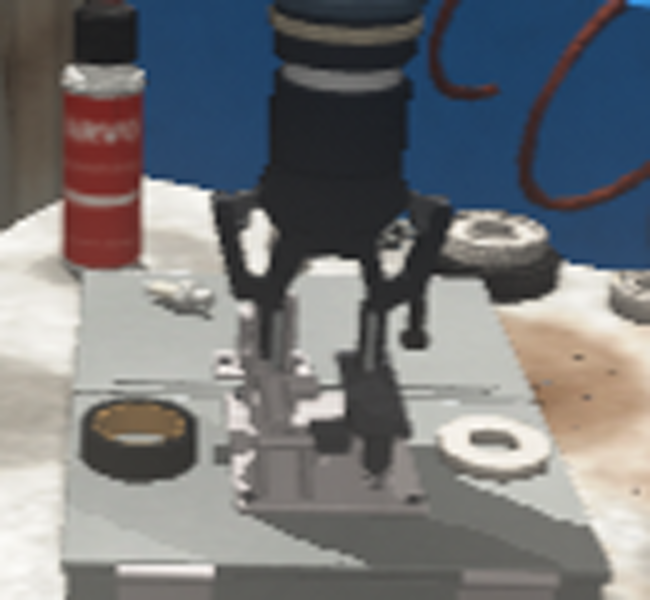

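View pics/w6.png

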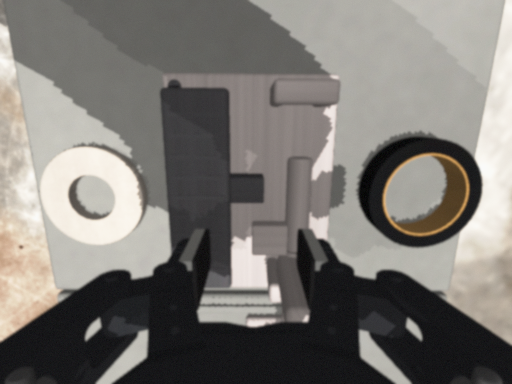

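Request:
{"name": "send_rows", "arguments": {"commands": [{"gripper": 0.045,"travel": [-0.001,0,0],"twist": 0},{"gripper": 0.045,"travel": [-0.002,0,0],"twist": 0},{"gripper": 0.045,"travel": [-0.003,0,0],"twist": 0},{"gripper": 0.045,"travel": [-0.003,0,0],"twist": 0}]}}

```text
time: 11.55
tcp_pos: [0.5191, -0.0556, 0.1169]
tcp_rot: [0.503, 0.864, 0.007, -0.007]
wrist_force: [-7.1, 14.3, 12.4]
opening: 0.0446
```

Request:
{"name": "send_rows", "arguments": {"commands": [{"gripper": 0.045,"travel": [0.002,0,0],"twist": 0},{"gripper": 0.045,"travel": [0.004,0,-0.002],"twist": 0},{"gripper": 0.045,"travel": [0.006,0,-0.008],"twist": 0},{"gripper": 0.045,"travel": [0.008,0,-0.016],"twist": 0},{"gripper": 0.045,"travel": [0.01,0,-0.03],"twist": 0},{"gripper": 0.045,"travel": [0.012,0,-0.06],"twist": 0},{"gripper": 0.045,"travel": [0.012,0,-0.1],"twist": 0},{"gripper": 0.045,"travel": [0.012,0,-0.14],"twist": 0},{"gripper": 0.045,"travel": [0.012,0,-0.16],"twist": 0},{"gripper": 0.045,"travel": [0.012,0,-0.16],"twist": 0}]}}

```text
time: 12.8
tcp_pos: [0.5145, -0.048, 0.2788]
tcp_rot: [0.503, 0.864, 0.007, -0.006]
wrist_force: [0.1, 0.2, -0.9]
opening: 0.0453
```

Run:
```python
from h import *
s=manip.read_state();im=manip.snapshot('wrist')
import pickle;pickle.dump(s,open('s7.pkl','wb'))
print(s['time'],s['tcp_pos'],s['tcp_rot'],s['wrist_force'])
cv2.imwrite("pics/w7.png",im)
cv2.imwrite("pics/w7c.png",cv2.resize(im[60:300,150:350],None,fx=2.5,fy=2.5,interpolation=cv2.INTER_CUBIC))
b=manip.snapshot('side')[110:230,230:360]
cv2.imwrite("pics/sd7.png",cv2.resize(b,None,fx=5,fy=5,interpolation=cv2.INTER_CUBIC))
```

```text
12.8 [ 0.51449079 -0.04804283  0.27876215] [ 0.50345164  0.86397098  0.00745834 -0.00591365] [ 0.13684158  0.18015017 -0.87633147]
```

View pics/sd7.png

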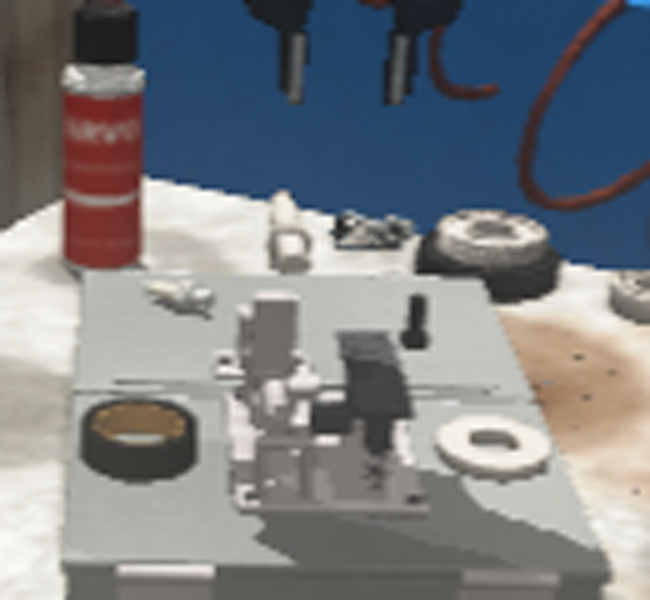

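View pics/w7c.png

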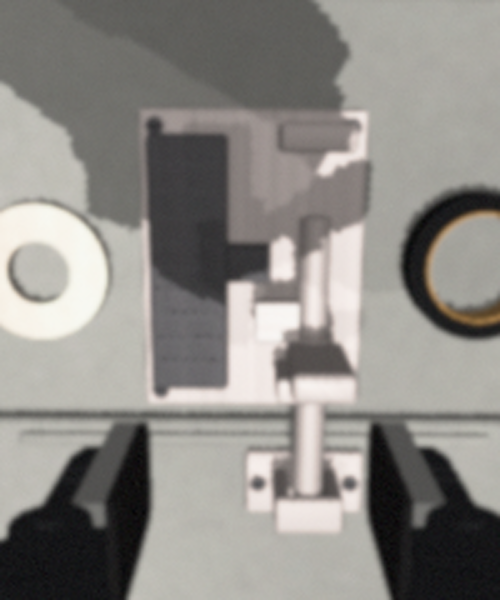

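Run:
```python
from h import *
import pickle;s=pickle.load(open('s7.pkl','rb'))
np.set_printoptions(precision=4,suppress=True)
f=lambda L:[(150+(u+.5)/2.5-.5,60+(v+.5)/2.5-.5) for u,v in L]
t=cast('wrist',f([(295,377),(355,376)]),.146,s).mean(0)
c=cast('wrist',f([(149,135),(226,135),(227,387),(152,387)]),.12,s)
ey=np.array([-.489,.872,0]); t0=np.array([.5250,-.0130,.146])
print('bolt travel',-(t-t0)@ey,'catch width/len',np.linalg.norm(c[1]-c[0]),np.linalg.norm(c[3]-c[0]),c.mean(0))
a=cv2.imread('pics/sd2.png');b=cv2.imread('pics/sd7.png')
```

```text
bolt travel 0.04518143133926895 catch width/len 0.029447984745976225 0.10134770000549843 [ 0.4823 -0.0455  0.12  ]
```

```bash
python3 -c "
from bench import manip
print(manip.job_done())"
```

```text
the job is handed in; nothing more can be done
None
```

The case is locked and the job is handed in. One fingertip held the catch plate down while the other pushed the tab, until the bolt met its hard stop. I then backed off, let the catch rise and lifted clear. It took about 13 s of the 35 s; the judge gave no verdict.

**Bolt and catch at the end**
- **Bolt:** the tab has moved 45.2 mm in the wrist camera, against 45 mm for fully home. The push force jumped to about 16 N at the stop, under the 30 N limit.
- **Catch:** its plate has the same size in the wrist picture as before the press (101.3 mm long against 101.6 mm), which puts it within about 1 mm of the top.
- **Bystanders:** the washer, tape roll, spark plug and stud bolt look unmoved in the side and wrist pictures. The jar and oil filter were outside the final pictures, so I did not check them; the arm stayed high on its way past.
- **Robot:** it stood clear, with its fingertips more than 100 mm above the fitting.

**Disagreement and peak force**
- **Catch depth while held down:** the wrist force read 5–6 N where the spring should give about 6.9 N, which would suggest only 5–7 mm of travel. The hard stop I felt and the plate's width in the wrist pictures both showed it nearly fully down (about 11–12 mm), so I went by those.
- **Highest press:** feeling for that stop reached 24.6 N, under the 30 N limit.

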